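Clip the snap-hook check weight onto the pull gauge's eye

ROBOT

A 6-joint arm with a two-finger parallel gripper is mounted at the origin on a cart in front of the work surface, level with it; the furniture and walls round the work are solid. World frame = base frame: x ahead of the robot, y to its left, z up, the work surface at z = 0. Lengths are in m, angles in rad, forces in N, time in s.
With the tool pointing down it reaches from about 0.25 to 0.725 m from the base axis. Payload 4 kg.
Tool frame: the origin (TCP) lies at the very end of the fingers, on their centre line; the grasp point (between the pads) lies 19 mm behind it; z points along the fingers, y is the direction in which the jaws open and shut (so a half turn about z gives the same grasp; the last joint's range is limited). The gripper opens to 85 mm and grips with 20 to 120 N. Pads are 22 mm wide; open, the fingers measure 114 mm over their backs; the gripper's body (76 mm by 85 mm) begins 54 mm behind the grasp point. The pads swing forward as they close: fully open they stand 13 mm farther back than shut.
Start: joints at [-1.305, 0.241, 0.005, 1.335, 0, 1.571], TCP at [0.131, -0.482, 0.231] pointing down, gripper open.
Joint ranges: [-2.72, 2.72], [-1.05, 1.87], [-1.09, 1.28], [-1.99, 2.15], [-1.42, 1.44], [-3.14, 3.14]. Speed limits (rad/s): [2.79, 2.79, 3.14, 3.14, 3.14, 3.14].

INTERFACE

Orientations are given as a unit quaternion [x, y, z, w].
In Python, from workcell import bot, camera gives the robot as it stands. The module is installed in compiled form; this text tells all that it offers.
- The arm moves only by the tool send_rows, never from a script. Its argument "deltas" is a list of rows, each an object with "grip": the opening, from 0 (shut) to 1 (fully open); "translation": the shift along the tool's x, y, z in m, a list of three; "twist": the turn, a rotation vector about the tool's x, y, z in degrees, a list of three. A call has 1 to 5 rows; each row is the pose to reach, as a shift and turn from the pose measured when the call began, along the tool's axes at that moment; what a row does not reach only later rows make up. A row lasts 1/8 s, in which the tool goes at most 62.5 mm and 10.7 degrees, less where a joint would pass 70% of its speed; a pose out of reach is approached as far as the arm can. A call with a gripper value outside its range is refused whole. The fingers move at their own pace and stop on an object; the grip force is fixed at half the most. Time passes only in rows, so rows that repeat a pose let the fingers close. It gives the time, the measured TCP pose, the force and the opening at its end, in the units of the state.
- bot.get_obs(): the state, without advancing time (a new reading comes with each control period).
- camera(name): name is "side" or "top" or "wrist"; returns a dict with "color" (420x560x3 uint8, blue, green, red), "intrinsics" (3x3 intrinsics, pixels), "xyz" and "rotation" of the camera in the world. Camera axes: x right, y down, z forward; pixel columns grow to the right and rows downward; lengths in m; the calibration is good to about 2 mm. A picture is of the moment at which its call begins. There is no depth.
- bot.job_done(): hands the job in, once; it reports no verdict.
The state is a dict: "clock": time; "joint_pos": joint angles; "joint_vel": joint speeds; "tau": joint torques, N m; "eef_pos": TCP position; "tool_rot": TCP orientation; "ft_force": force on the tool from outside, world axes, zero at the start; "ft_torque": the same for the moment, N m; "grip_width": finger opening in m.
Only numpy, scipy, OpenCV 4.12 (cv2) and the standard library are available. Lean on these libraries where they do the work, as an engineer would, in place of code of your own. Each camera call takes 0.05 s, during which the arm holds its last target.

TASK

Take the snap-hook check weight out of its parking rest and press it straight down on the cross bar of the pull gauge's eye until the sprung gate gives way, lets the bar in and springs shut behind it. Then tug it up until the gate catches under the bar and keep pulling with a few newtons for a moment, to prove that it is caught; lower it again and leave it hanging upright on the bar by itself. The gauge is delicate: never load it with more than 25 N, and leave the other things where they are.

Things in the scene. Friction and masses are not known exactly. Their poses are not given: they have to be found in the camera images.
- stand: Pull-gauge stand, fixed: grey base plate 110x90x12 mm, aluminium sensor block on it (36 along x, 50 along y, top 44 mm up), on a stem above it an upright rectangular eye of 10 mm round steel bar, in the stand's y-z plane: 62 mm wide outside, 42 inside, opening 48 mm high. Origin: centre of the base's underside, z up.
- eye_middle (a point): Point 124 mm above the stand's origin, axes as the stand's. The eye's cross bar, its level top side (10 mm thick, along y, straight for 38 mm), is right above the origin, but the eye is set to a new height each time and locked, and this point does not follow: the bar's centre line lies anywhere from 12 mm below to 12 mm above this point. Feel for it.
- rest: Parking rest of the hook, fixed: grey plastic foot 100x60x4 mm with a pocket 67 mm (x) by 17 mm (y), rim 22 mm high, floor 5.5 mm high. Origin: centre of its underside. The hook stands in the pocket on its two feet, its axes along the rest's.
- hook: Snap-hook check weight, loose, 0.16 to 0.26 kg: a steel inverted U, 64 mm wide (x), 14 thick (y), 71 high, with a black ribbed grip tab 30 (x) x 14 (y) x 50 mm on top. Origin: centre of the underside of the feet, z up. Throat between the legs 36 mm wide, 26 between lips at the feet, open downwards, closed by a gate. It balances below the throat's roof: left with the bar in the roof it hangs upright.
- hook_grip (a point): Point in the grip tab, 98 mm above the feet, 2 mm above the tab's middle; axes as the hook's. Pinch the tab's 14 mm thickness, across y.
- hook_seat (a point): Centre of a 10 mm bar resting in the throat's roof (a shallow inverted V that centres it), 54 mm above the feet; axes as the hook's. Measured from the feet up, the bar's centre is at 4 mm when the shut gate first meets it from outside, about 49 mm when the gate springs shut behind it, 54 mm in the roof (hard stop), 20 mm when tugged up against the shut gate.
- gate (a joint): Gate angle, rad: 0 shut, grows as it swings up into the throat, at most 1.45; a spring shuts it, and it cannot open outwards. The gate is a 6 mm round bar along the hook's x, axis 12 mm above the feet, pivot at x = +16 mm, free end at x = -15 mm. Pressed at its middle it gives way at about 4 to 8 N.
- tape: Bystander: roll of white tape lying flat, 55 mm across, 13 mm high. Origin under its centre.
- timer: Bystander: small white bench timer with keys, 64x68x18 mm. Origin under its centre.
- jar: Bystander: white jar with a white cap, 43 mm across, 82 mm high. Origin under its centre.
Mind the look-alikes: they are no part of the job. Of the things that look like the stand, the larger one is meant.

How it is judged:
By the outcome, as a careful person would: the job done as asked, in the order asked, and still so for the second after the job is handed in, with the robot touching nothing.
It also fails if it takes over 58 s, if anything falls off the work surface, if the arm or the gripper's body presses on something with over 40 N, if the wrist force passes 120 N, or if a joint passes its speed limit or range.

## Working session

There is one attempt and no reset: what is moved stays moved. The work goes in short steps, Python scripts to look and compute and a tool call to move; the robot and the scene stay as the last step left them, time stands still between calls to the robot, and variables do not carry over. Pictures are saved under pics/ and viewed, and the job is handed in when it is done.

Besides the shell and the picture viewer there is one more tool, called as name(argument=value, ...), one argument or row to a line, values as JSON. send_rows: Moves the arm, as the interface text tells. Its arguments: {"type":"object","properties":{"deltas":{"type":"array","items":{"type":"object","properties":{"grip":{"type":"number"},"translation":{"type":"array","items":{"type":"number"}},"twist":{"type":"array","items":{"type":"number"}}}}}},"required":["deltas"]}

```bash
mkdir -p pics
python3 - <<'E'
from workcell import bot,camera
import cv2,json
o=bot.get_obs(); print({k:(v if not hasattr(v,'tolist') else v.tolist()) for k,v in o.items()})
for n in ["top","side","wrist"]:
    c=camera(n); cv2.imwrite(f"pics/{n}0.png",c["color"]); print(n,c["intrinsics"],c["xyz"],c["rotation"])
E
```

```text
{'clock': 0.0, 'joint_pos': [-1.3049610038398816, 0.24143517302705306, 0.0037237247851221672, 1.3352089479771756, -1.0547884945731992e-05, 1.5708124514330084], 'joint_vel': [0.000792937393280166, 0.0008145052121571672, 0.0011641572902749162, -0.0009385183946724429, 3.4548176665449436e-05, -0.0012290770870680282], 'tau': [-7.25637892173836e-05, -37.23180055618286, 25.24066686630249, 0.016822888283059, 7.834889856894733e-06, 1.4532325209870578e-06], 'eef_pos': [0.1311873514995146, -0.4818233490068789, 0.23040169244070174], 'tool_rot': [0.9911799539505369, 0.1325185682894719, -0.00014598375520206113, -0.0010519666645256718], 'ft_force': [0.7156325498205919, 0.04504693134207903, 0.6821306313811334], 'ft_torque': [-0.048559712293196854, 0.010569967014899442, -0.02736525154311518], 'grip_width': 0.0855789520784999}
top [[517.65170627   0.         286.1659733 ]
 [  0.         517.65170627 216.75525721]
 [  0.           0.           1.        ]] [0.35637931 0.12946475 1.26477914] [ 0.71010804 -0.70030633  0.05138035 -0.0517462 ]
side [[491.15762248   0.         277.78292113]
 [  0.         491.15762248 210.68130152]
 [  0.           0.           1.        ]] [0.25224272 0.953377   0.59366219] [-0.13493548  0.85437052 -0.49471252  0.08427897]
wrist [[294.58457411   0.         280.85664877]
 [  0.         294.58457411 207.22567763]
 [  0.           0.           1.        ]] [ 0.20820228 -0.46151344  0.37235853] [ 0.78491978 -0.59972218 -0.0951792   0.12318751]
```

View pics/top0.png

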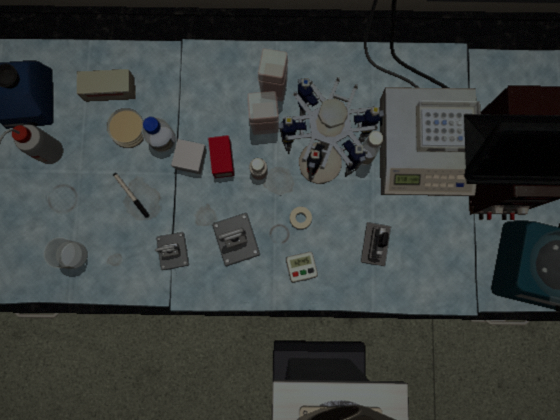

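View pics/side0.png

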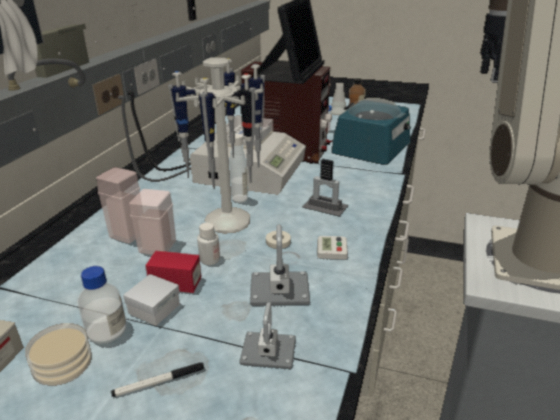

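View pics/wrist0.png

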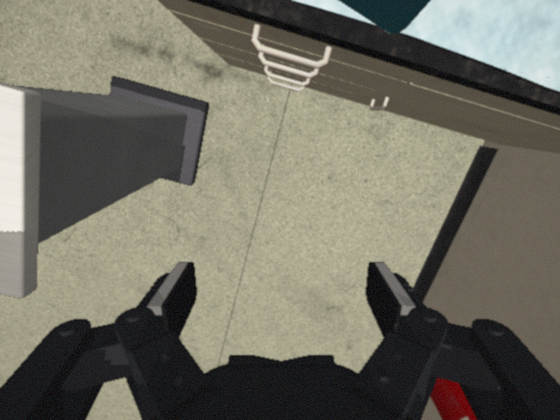

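Top view: the hook in its rest is at about (377,243). There are two stand-like things: the larger at (236,238), and a smaller look-alike at (172,251). The tape is at (301,217) and the timer at (301,266). I'll check these in a close crop.

```bash
cat > h.py <<'E'
import numpy as np,cv2
from scipy.spatial.transform import Rotation as R
from workcell import bot,camera
def ray(c,u,v):
    d=np.linalg.inv(c["intrinsics"])@[u,v,1.]; M=np.array(c["rotation"]); M=R.from_quat(M).as_matrix() if M.size==4 else M
    return np.array(c["xyz"]),M@d
def onz(c,u,v,z):
    p,d=ray(c,u,v); return p+d*(z-p[2])/d[2]
def proj(c,P):
    M=R.from_quat(c["rotation"]).as_matrix(); q=M.T@(np.array(P)-c["xyz"]); k=c["intrinsics"]@q; return k[:2]/k[2]
def tri(c1,p1,c2,p2):
    a,d=ray(c1,*p1);b,e=ray(c2,*p2);d/=np.linalg.norm(d);e/=np.linalg.norm(e)
    s=np.linalg.lstsq(np.stack([d,-e],1),b-a,rcond=None)[0]
    x,y=a+s[0]*d,b+s[1]*e; return (x+y)/2,np.linalg.norm(x-y)
E
python3 - <<'E'
from h import *
t=camera("top");s=camera("side")
a=t["color"][200:280,350:405];b=t["color"][200:280,150:270]
A=cv2.resize(a,None,fx=4,fy=4,interpolation=cv2.INTER_CUBIC);B=cv2.resize(b,None,fx=4,fy=4,interpolation=cv2.INTER_CUBIC)
cv2.imwrite("pics/tc.png",cv2.convertScaleAbs(np.hstack([B,A]),alpha=1.6))
a=s["color"][150:230,290:360];b=s["color"][215:375,230:320]
A=cv2.resize(a,None,fx=5,fy=5,interpolation=cv2.INTER_CUBIC);B=cv2.resize(b,None,fx=3.7,fy=3.7,interpolation=cv2.INTER_CUBIC)
im=np.zeros((600,800,3),np.uint8);im[:A.shape[0],:A.shape[1]]=A;im[:B.shape[0],400:400+B.shape[1]]=B
cv2.imwrite("pics/sc.png",im)
for n,u,v in[("hook",377,243),("stand",236,238),("small",172,251)]: print(n,onz(t,u,v,0.01))
E
```

```text
hook [ 0.47941382 -0.09039146  0.01      ]
stand [0.48685647 0.25283006 0.01      ]
small [0.45301715 0.40719694 0.01      ]
```

View pics/tc.png

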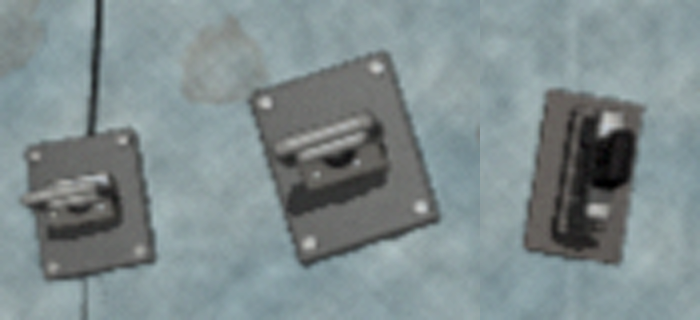

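View pics/sc.png

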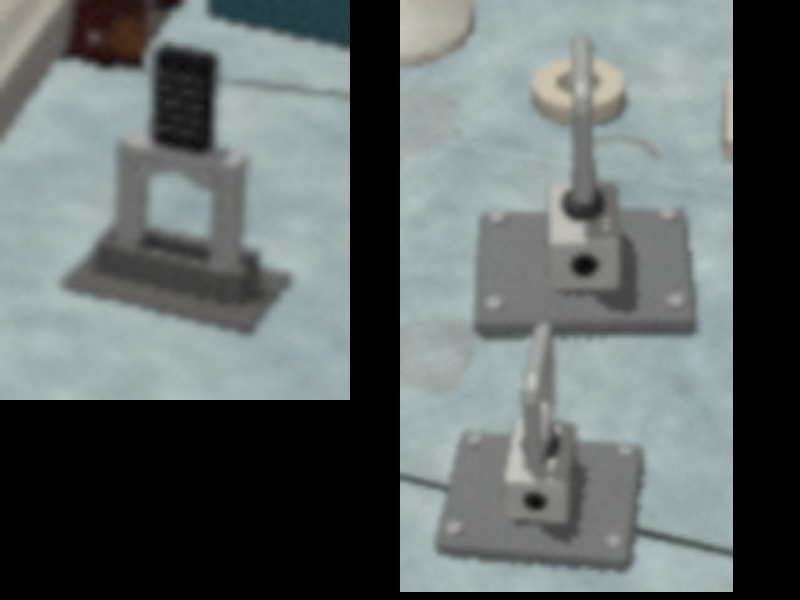

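The crop confirms it. The middle stand (236,238) is clearly the larger one, and the hook with its black tab at (377,243) is the only hook. Next I'll measure both in the two views.

Run:
```python
from h import *
t=camera("top");s=camera("side")
def msk(im,x0,y0,x1,y1,mode):
    h=cv2.cvtColor(im,cv2.COLOR_BGR2HSV).astype(int); b=im.astype(int)
    d=b[...,0]-b[...,2]   # blue-ness
    m=((d<8)).astype(np.uint8)*255
    z=np.zeros_like(m); z[y0:y1,x0:x1]=m[y0:y1,x0:x1]; return cv2.morphologyEx(z,cv2.MORPH_OPEN,np.ones((3,3)))
for n,box,z in[("stand",(205,205,268,272),.012),("rest",(355,215,398,272),.004)]:
    m=msk(t["color"],*box,0); cs,_=cv2.findContours(m,cv2.RETR_EXTERNAL,cv2.CHAIN_APPROX_NONE)
    c=max(cs,key=cv2.contourArea); P=np.array([onz(t,u,v,z)[:2] for u,v in c[:,0]],np.float32)
    r=cv2.minAreaRect(P*1000); print(n,cv2.contourArea(c),r, cv2.boxPoints(r).round(1).tolist())
    cv2.drawContours(t["color"],[c],-1,(0,0,255),1)
cv2.imwrite("pics/m.png",cv2.resize(t["color"][190:290,190:410],None,fx=3.5,fy=3.5))
# dark tab
for c,box in((t,(360,220,395,270)),(s,(312,150,340,185))):
    g=c["color"].max(2); x0,y0,x1,y1=box; m=(g[y0:y1,x0:x1]<45).astype(np.uint8)
    k,l,st,ce=cv2.connectedComponentsWithStats(m)
    for i in range(1,k):
        if st[i,4]>15: print(st[i],ce[i]+[x0,y0])
```

```text
stand 1646.5 ((489.9886474609375, 264.01898193359375), (128.34378051757812, 107.03833770751953), 17.932605743408203) [[412.5, 295.20001220703125], [445.3999938964844, 193.3000030517578], [567.5, 232.89999389648438], [534.5999755859375, 334.70001220703125]]
rest 968.5 ((478.2836608886719, -87.30299377441406), (61.52455520629883, 101.11140441894531), 80.65864562988281) [[423.3999938964844, -109.5], [523.2000122070312, -125.9000015258789], [533.2000122070312, -65.19999694824219], [433.3999938964844, -48.70000076293945]]
[  8   7  21  36 377] [377.27586207 244.09549072]
[ 0  0  7  4 20] [314.55 151.1 ]
[ 10  10  10  20 181] [326.57458564 169.60220994]
```

View pics/m.png

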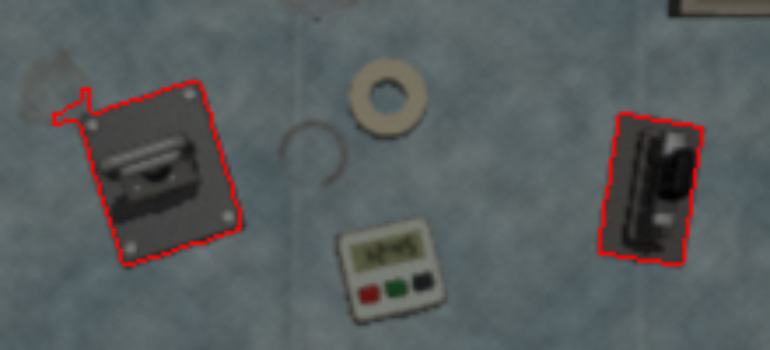

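Run:
```python
from h import *
t=camera("top");s=camera("side")
im=t["color"].astype(int); d=im[...,0]-im[...,2]; m=((d<8)).astype(np.uint8)*255
z=np.zeros_like(m); z[205:272,205:268]=m[205:272,205:268]
z=cv2.morphologyEx(z,cv2.MORPH_OPEN,cv2.getStructuringElement(cv2.MORPH_ELLIPSE,(13,13)))
c=max(cv2.findContours(z,cv2.RETR_EXTERNAL,cv2.CHAIN_APPROX_NONE)[0],key=cv2.contourArea)
P=np.array([onz(t,u,v,.012)[:2]*1000 for u,v in c[:,0]],np.float32)
r=cv2.minAreaRect(P);print(r,cv2.boxPoints(r).round(1).tolist())
th=np.deg2rad(17)
cv2.drawContours(t["color"],[c],-1,(0,0,255),1)
cv2.imwrite("pics/m2.png",np.hstack([cv2.resize(t["color"][205:275,200:270],None,fx=5,fy=5),]))
# eye in side view, enlarged
cv2.imwrite("pics/eye.png",cv2.resize(s["color"][215:310,240:320],None,fx=6,fy=6,interpolation=cv2.INTER_CUBIC))
cv2.imwrite("pics/eyet.png",cv2.convertScaleAbs(cv2.resize(t["color"][220:265,210:265],None,fx=12,fy=12,interpolation=cv2.INTER_CUBIC),alpha=1.8))
```

```text
((484.2870788574219, 253.58335876464844), (111.24971008300781, 90.33480072021484), 18.2825927734375) [[417.29998779296875, 279.0], [445.6000061035156, 193.1999969482422], [551.2999877929688, 228.10000610351562], [522.9000244140625, 313.8999938964844]]
```

View pics/m2.png

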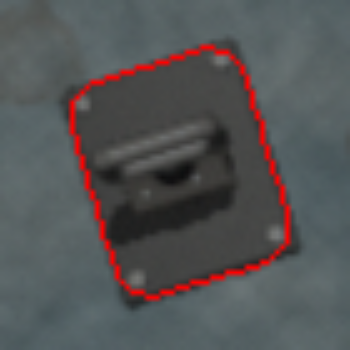

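View pics/eye.png

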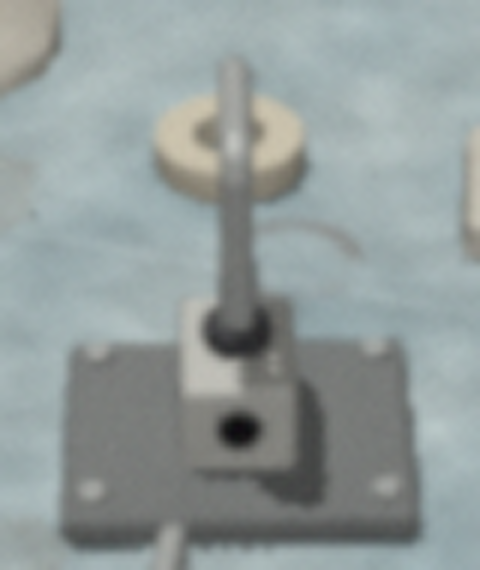

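View pics/eyet.png

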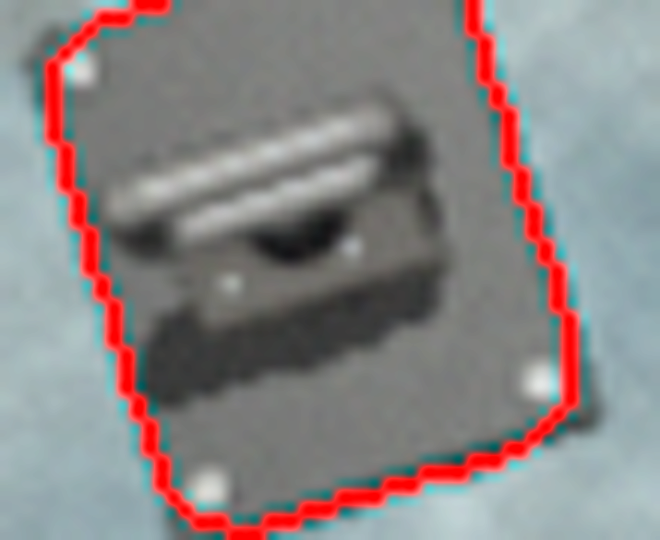

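Run:
```python
from h import *
t=camera("top");s=camera("side")
for z in(.112,.118,.124,.13,.136): 
    print(z,proj(t,[.4843,.2536,z]).round(1), proj(s,[.4843,.2536,z+.005]).round(1), onz(t,231.2,233.5,z).round(4))
a=onz(t,219.2,236.7,.124);b=onz(t,243.3,230.4,.124);print(np.hypot(*(a-b)[:2]),np.degrees(np.arctan2(*(a-b)[1::-1])))
th=np.deg2rad(18);
for y in(-.031,.031):
  for z in(.117,.129,.141): print(y,z,proj(s,[.4843-np.sin(th)*y,.2536+np.cos(th)*y,z]).round(1))
# tab centre check
th=np.deg2rad(-9.3)
for z in (.0765,.1265): print(proj(t,[.4783,-.0873,z]).round(1),proj(s,[.4783,-.0873,z]).round(1))
print(bot.get_obs()["clock"])
```

```text
0.112 [231.3 234.4] [280.2 237.5] [0.4862 0.2538 0.112 ]
0.118 [231.  234.1] [280.2 234.7] [0.4855 0.2532 0.118 ]
0.124 [230.7 233.8] [280.2 231.8] [0.4849 0.2525 0.124 ]
0.13 [230.4 233.4] [280.2 228.9] [0.4842 0.2519 0.13  ]
0.136 [230.1 233.1] [280.1 226. ] [0.4835 0.2512 0.136 ]
0.05502858925075571 105.58874613089945
-0.031 0.117 [280.3 228.3]
-0.031 0.129 [280.2 222.7]
-0.031 0.141 [280.2 217.1]
0.031 0.117 [280.2 247.2]
0.031 0.129 [280.2 241.4]
0.031 0.141 [280.1 235.5]
[380.7 240.7] [326.9 178.2]
[384.8 238.5] [327.7 159. ]
0.55
```

Stand: origin (0.484, 0.253), yaw about 18°. Rest: (0.478, -0.087), yaw about -9.3°. The side view puts the bar at roughly z 0.12. Next I'll compute the reach.

```bash
cat >> h.py <<'E'
def go(x,y,z,yaw):
    o=bot.get_obs(); M=R.from_quat(o["tool_rot"]).as_matrix()
    T=R.from_euler('z',yaw,degrees=True).as_matrix()@np.diag([1.,-1,-1])
    d=M.T@(np.array([x,y,z])-o["eef_pos"]); w=R.from_matrix(M.T@T).as_rotvec(degrees=True)
    print("t",(d*1000).round(1),"tw",w.round(2),"|d|",np.linalg.norm(d).round(3),"clk",o["clock"],"F",np.round(o["ft_force"],2),"pos",np.round(o["eef_pos"],4),"w",round(o["grip_width"],4))
E
python3 -c "
from h import *
go(.478,-.087,.23,-9.3)"
```

```text
t [ 438.4 -290.5    1.3] tw [-0.    0.   24.53] |d| 0.526 clk 0.55 F [-0.59 -0.16 -0.12] pos [ 0.1313 -0.4824  0.2313] w 0.0855
```

send_rows(
  deltas=[
    {"translation":[0.048,-0.032,0],"twist":[0,0,3],"grip":1},
    {"translation":[0.096,-0.064,0],"twist":[0,0,6],"grip":1},
    {"translation":[0.144,-0.096,0],"twist":[0,0,9],"grip":1},
    {"translation":[0.192,-0.128,0],"twist":[0,0,12],"grip":1},
    {"translation":[0.24,-0.16,0],"twist":[0,0,15],"grip":1},
  ],
)

```text
clock: 1.18
eef_pos: [0.3219, -0.2637, 0.2316]
tool_rot: [1.0, 0.001, 0.0, 0.0]
ft_force: [0.7, -0.7, -0.0]
grip_width: 0.0857
```

```bash
python3 -c "
from h import *
go(.478,-.087,.23,-9.3)"
```

```text
t [ 156.4 -176.4    1.6] tw [ 0.04 -0.06  9.41] |d| 0.236 clk 1.175 F [ 0.67 -0.68 -0.  ] pos [ 0.3219 -0.2637  0.2316] w 0.0857
```

send_rows(
  deltas=[
    {"translation":[0.04,-0.045,0],"twist":[0,0,2.5],"grip":1},
    {"translation":[0.08,-0.09,0],"twist":[0,0,5],"grip":1},
    {"translation":[0.12,-0.135,0],"twist":[0,0,7.5],"grip":1},
    {"translation":[0.156,-0.176,0.002],"twist":[0,0,9.4],"grip":1},
    {"translation":[0.156,-0.176,0.002],"twist":[0,0,9.4],"grip":1},
  ],
)

```text
clock: 1.8
eef_pos: [0.4795, -0.0845, 0.2292]
tool_rot: [0.997, -0.078, 0.001, 0.0]
ft_force: [-1.2, -0.7, 0.3]
grip_width: 0.0852
```

```bash
python3 -c "
from h import *
c=camera('wrist');cv2.imwrite('pics/w1.png',c['color'])
go(.478,-.087,.085,-9.3)
T=R.from_euler('z',-9.3,degrees=True).as_matrix()
for P in [(-15,-7,126.5),(15,-7,126.5),(15,7,126.5),(-15,7,126.5)]: print(proj(c,T@(np.array(P)/1000)+[.478,-.087,0]).round(1))
"
```

```text
t [ -0.    0.9 144.2] tw [ 0.05 -0.01  0.23] |d| 0.144 clk 1.85 F [ 0.59 -0.67 -0.16] pos [ 0.4782 -0.086   0.2292] w 0.0852
[291.7 225.4]
[292.3 192.8]
[276.  192.7]
[275.9 225.3]
```

View pics/w1.png

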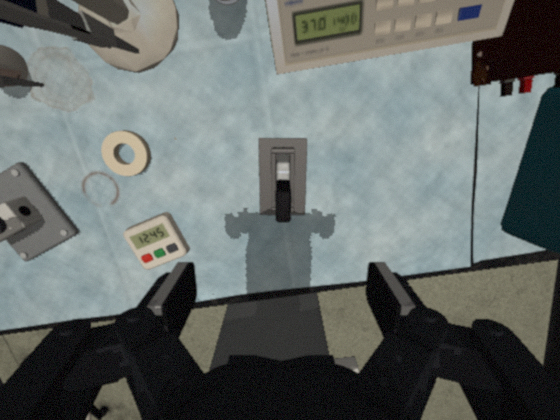

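The wrist view shows the tab at columns 276–291 and rows 181–221, which matches the predicted outline. The rest's edges line up with the image columns, so the yaw is right. Now I'll descend.

send_rows(
  deltas=[
    {"translation":[0,0.001,0.036],"twist":[0,0,0],"grip":1},
    {"translation":[0,0.001,0.072],"twist":[0,0,0],"grip":1},
    {"translation":[0,0.001,0.108],"twist":[0,0,0],"grip":1},
    {"translation":[0,0.001,0.144],"twist":[0,0,0],"grip":1},
    {"translation":[0,0.001,0.144],"twist":[0,0,0],"grip":1},
  ],
)

```text
clock: 2.48
eef_pos: [0.4746, -0.0878, 0.0831]
tool_rot: [0.997, -0.08, -0.003, 0.0]
ft_force: [-0.4, -0.1, 0.4]
grip_width: 0.0851
```

```bash
python3 -c "
from h import *
c=camera('wrist');cv2.imwrite('pics/w2.png',c['color'])
c=camera('side');cv2.imwrite('pics/s2.png',cv2.resize(c['color'][130:240,260:400],None,fx=5,fy=5))
go(.478,-.087,.0845,-9.3)
"
```

```text
t [-0.1 -1.   1.6] tw [ 0.06 -0.04  0.14] |d| 0.002 clk 2.575 F [0.38 0.86 0.4 ] pos [ 0.478  -0.088   0.0862] w 0.0856
```

View pics/w2.png

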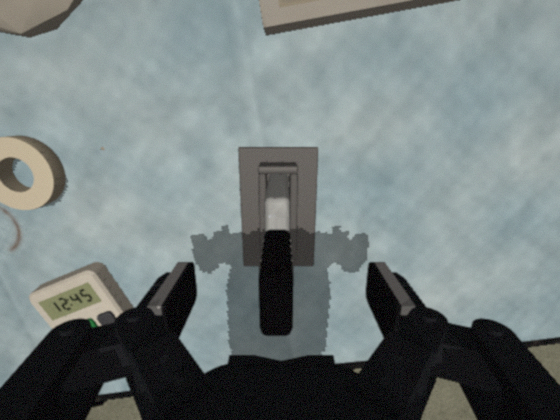

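View pics/s2.png

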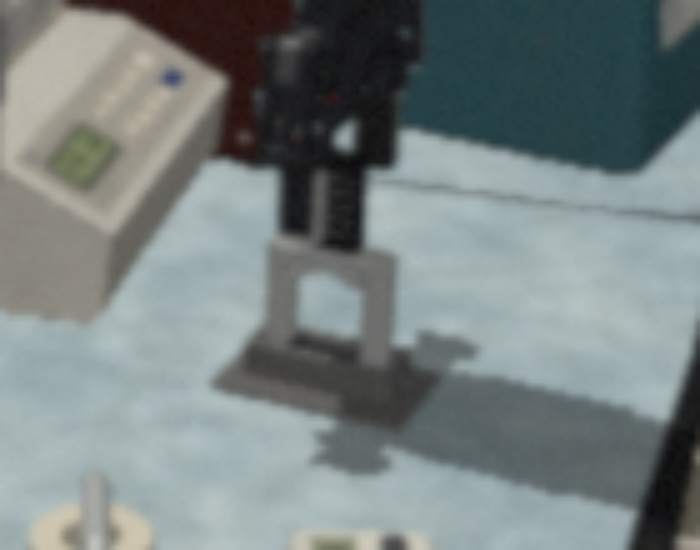

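The wrist view puts the tab at column 277, between pads at 193 and 368, so it is centred to about 1 mm. The side view shows the fingers level with the tab. I'll close with a 1 mm correction.

send_rows(
  deltas=[
    {"translation":[0,-0.001,0.002],"twist":[0,0,0],"grip":0.5},
    {"translation":[0,-0.001,0.002],"twist":[0,0,0],"grip":0},
    {"translation":[0,-0.001,0.002],"twist":[0,0,0],"grip":0},
    {"translation":[0,-0.001,0.002],"twist":[0,0,0],"grip":0},
    {"translation":[0,-0.001,0.002],"twist":[0,0,0],"grip":0},
  ],
)

```text
clock: 3.2
eef_pos: [0.4785, -0.0868, 0.0846]
tool_rot: [0.997, -0.08, 0.001, 0.0]
ft_force: [-1.3, 0.6, 2.5]
grip_width: 0.0138
```

send_rows(
  deltas=[
    {"translation":[0,0,0],"twist":[0,0,0],"grip":0},
    {"translation":[0,0,0],"twist":[0,0,0],"grip":0},
  ],
)

```text
clock: 3.45
eef_pos: [0.4785, -0.0868, 0.0846]
tool_rot: [0.997, -0.08, 0.001, 0.0]
ft_force: [-0.9, -0.1, 1.3]
grip_width: 0.0132
```

```bash
python3 -c "
from h import *
go(.478,-.087,.0845,-9.3)
"
```

```text
t [-0.5  0.2  0.1] tw [ 0.04 -0.08  0.16] |d| 0.001 clk 3.45 F [-0.94 -0.05  1.27] pos [ 0.4785 -0.0868  0.0846] w 0.0132
```

send_rows(
  deltas=[
    {"translation":[0,0,-0.01],"twist":[0,0,0],"grip":0},
    {"translation":[0,0,-0.04],"twist":[0,0,0],"grip":0},
    {"translation":[0,0,-0.09],"twist":[0,0,0],"grip":0},
    {"translation":[0,0,-0.14],"twist":[0,0,0],"grip":0},
    {"translation":[0,0,-0.195],"twist":[0,0,0],"grip":0},
  ],
)

```text
clock: 4.08
eef_pos: [0.4774, -0.0866, 0.281]
tool_rot: [0.997, -0.08, 0.0, 0.0]
ft_force: [0.8, 0.4, -1.8]
grip_width: 0.0131
```

```bash
python3 -c "
from h import *
go(.484,.253,.28,18)
c=camera('side');cv2.imwrite('pics/s3.png',c['color'])
c=camera('wrist');cv2.imwrite('pics/w3.png',c['color'])
"
```

```text
t [ -47.5 -336.3    0.7] tw [ 5.000e-02  1.000e-02 -2.714e+01] |d| 0.34 clk 4.075 F [ 0.82  0.42 -1.8 ] pos [ 0.4774 -0.0866  0.281 ] w 0.0131
```

View pics/s3.png

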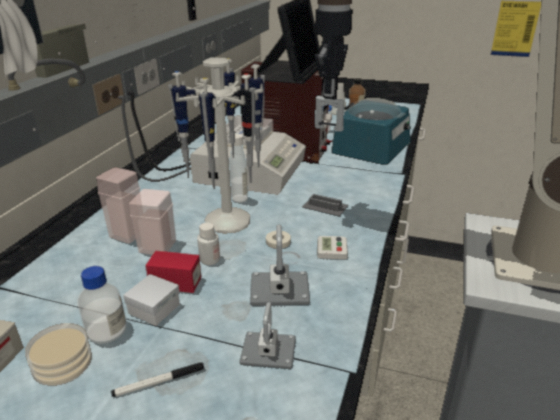

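View pics/w3.png

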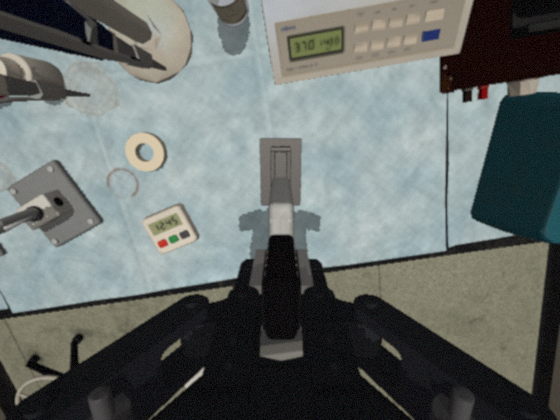

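The hook is held and clear of the rest. The pipette carousel near the path is tall, so I'll check its clearance before moving.

```bash
python3 -c "
from h import *
t=camera('top');s=camera('side')
cv2.imwrite('pics/car.png',cv2.resize(t['color'][60:200,270:400],None,fx=4.2,fy=4.2))
for z in(.1,.2,.3): print(z,[onz(t,u,v,z)[:2].round(3) for u,v in((315,175),(350,165),(282,135))])
for z in(0,.2,.3,.4):print(z,onz(s,255,75,z).round(3),onz(s,212,105,z).round(3))
"
```

```text
0.1 [array([0.626, 0.066]), array([ 0.65 , -0.014]), array([0.72 , 0.144])]
0.2 [array([0.603, 0.072]), array([ 0.625, -0.002]), array([0.689, 0.142])]
0.3 [array([0.579, 0.077]), array([0.6 , 0.01]), array([0.657, 0.141])]
0 [ 1.092 -1.224  0.   ] [ 1.093 -0.747  0.   ]
0.2 [ 0.809 -0.49   0.2  ] [ 0.81  -0.174  0.2  ]
0.3 [ 0.668 -0.124  0.3  ] [0.668 0.112 0.3  ]
0.4 [0.526 0.243 0.4  ] [0.526 0.399 0.4  ]
```

View pics/car.png

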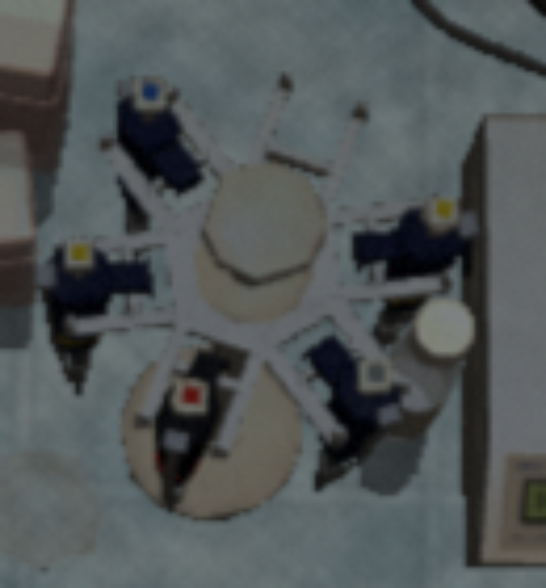

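```bash
python3 -c "
from h import *
go(.42,.0,.28,-5); go(.42,.12,.28,8); go(.484,.253,.28,18)
"
```

```text
t [-71.7 -76.4   0.3] tw [ 0.06 -0.22 -4.14] |d| 0.105 clk 4.275 F [-0.09  0.11 -2.98] pos [ 0.4787 -0.0868  0.2806] w 0.0134
t [-9.080e+01 -1.949e+02  1.000e-01] tw [  0.08  -0.21 -17.14] |d| 0.215 clk 4.275 F [-0.09  0.11 -2.98] pos [ 0.4787 -0.0868  0.2806] w 0.0134
t [-4.870e+01 -3.363e+02  1.000e-01] tw [  0.1   -0.21 -27.14] |d| 0.34 clk 4.275 F [-0.09  0.11 -2.98] pos [ 0.4787 -0.0868  0.2806] w 0.0134
```

send_rows(
  deltas=[
    {"translation":[-0.036,-0.038,0],"twist":[0,0,-2],"grip":0},
    {"translation":[-0.072,-0.076,0],"twist":[0,0,-5],"grip":0},
    {"translation":[-0.082,-0.115,0],"twist":[0,0,-9],"grip":0},
    {"translation":[-0.087,-0.155,0],"twist":[0,0,-13],"grip":0},
    {"translation":[-0.091,-0.195,0],"twist":[0,0,-17],"grip":0},
  ],
)

```text
clock: 4.9
eef_pos: [0.4236, 0.0822, 0.278]
tool_rot: [0.996, 0.088, -0.002, -0.011]
ft_force: [0.7, 0.0, -0.9]
grip_width: 0.0136
```

```bash
python3 -c "
from h import *
go(.484,.253,.28,18)
"
```

```text
t [  89.5 -157.5    1.4] tw [-1.29 -0.01 -7.87] |d| 0.181 clk 4.9 F [ 0.66  0.   -0.87] pos [0.4236 0.0822 0.278 ] w 0.0136
```

send_rows(
  deltas=[
    {"translation":[0.022,-0.04,0],"twist":[-0.5,0,-2],"grip":0},
    {"translation":[0.045,-0.08,0.001],"twist":[-1,0,-4],"grip":0},
    {"translation":[0.067,-0.118,0.001],"twist":[-1.3,0,-6],"grip":0},
    {"translation":[0.09,-0.157,0.001],"twist":[-1.3,0,-8],"grip":0},
    {"translation":[0.09,-0.157,0.001],"twist":[-1.3,0,-8],"grip":0},
  ],
)

```text
clock: 5.52
eef_pos: [0.5001, 0.2133, 0.2775]
tool_rot: [0.981, 0.191, -0.006, -0.016]
ft_force: [-0.5, -0.5, -3.3]
grip_width: 0.0133
```

send_rows(
  deltas=[
    {"translation":[0,0,0],"twist":[0,0,0],"grip":0},
  ],
)

```text
clock: 5.65
eef_pos: [0.4993, 0.2131, 0.2758]
tool_rot: [0.981, 0.191, -0.008, -0.016]
ft_force: [-0.7, -1.0, -1.1]
grip_width: 0.0135
```

```bash
python3 -c "
from h import *
for n in('wrist','side','top'):
    c=camera(n)
    if n=='wrist': cv2.imwrite('pics/w4.png',c['color'])
    if n=='side': cv2.imwrite('pics/s4.png',cv2.resize(c['color'][110:330,210:350],None,fx=2.7,fy=2.7,interpolation=2))
go(.484,.253,.28,18)
"
```

```text
t [  1.1 -43.6  -1.7] tw [-1.95  0.55  3.98] |d| 0.044 clk 5.8 F [ 0.59 -0.29 -2.25] pos [0.4993 0.2122 0.2768] w 0.0134
```

View pics/w4.png

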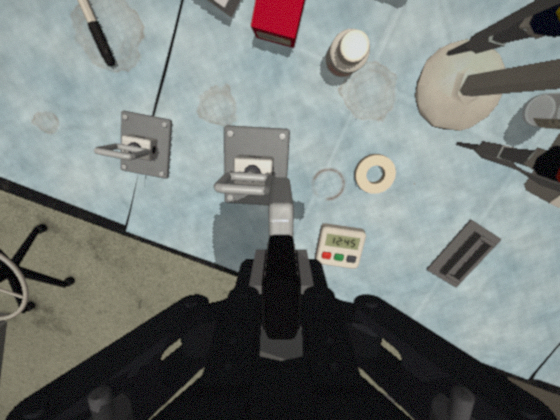

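View pics/s4.png

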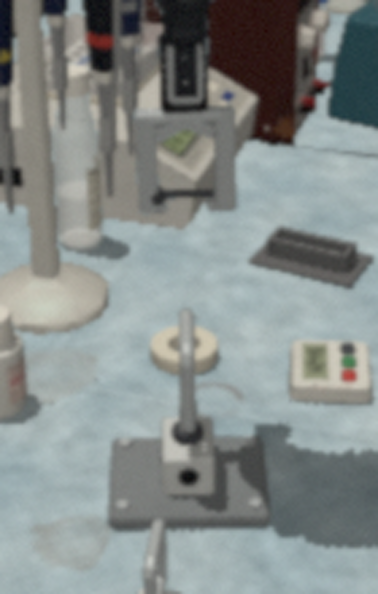

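```bash
python3 -c "
from h import *
c=camera('wrist'); o=bot.get_obs(); print(o['joint_pos'])
im=c['color'].copy()
cv2.imwrite('pics/w4c.png',cv2.resize(im[110:230,190:310],None,fx=5,fy=5,interpolation=2))
P=[onz(c,u,v,.012)*1000 for u,v in((225,126),(289,128),(222,204),(288,205))]
print(np.round(P,1))
a,b,d,e=P
print(np.degrees(np.arctan2(*(a-d)[1::-1])),np.degrees(np.arctan2(*(a-b)[1::-1])), np.linalg.norm(a-d),np.linalg.norm(a-b))
"
```

```text
[0.38263872 0.31965917 0.23024315 1.4886222  0.03443434 3.14062502]
[[523.3 311.9  12. ]
 [553.1 231.5  12. ]
 [417.3 281.1  12. ]
 [452.9 191.7  12. ]]
16.235292218175683 110.34698478947776 110.36831656026706 85.75052703908995
```

View pics/w4c.png

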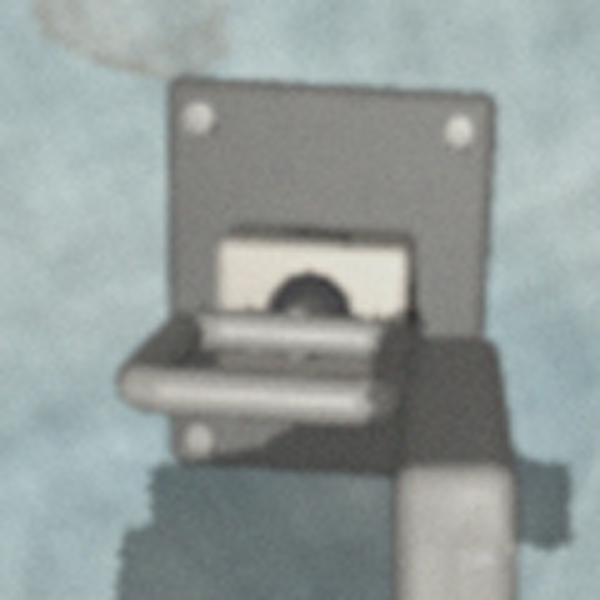

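Joint 6 is at 3.14, its limit, so the last move stopped short. I'll turn the tool the other way by about a half turn, which gives an equivalent hook pose, while holding high above the stand.

send_rows(
  deltas=[
    {"translation":[0,0,-0.003],"twist":[0,0,-10],"grip":0},
    {"translation":[0,0,-0.003],"twist":[0,0,-20],"grip":0},
    {"translation":[0,0,-0.003],"twist":[0,0,-30],"grip":0},
    {"translation":[0,0,-0.003],"twist":[0,0,-40],"grip":0},
    {"translation":[0,0,-0.003],"twist":[0,0,-50],"grip":0},
  ],
)

```text
clock: 6.48
eef_pos: [0.4993, 0.2113, 0.2809]
tool_rot: [0.808, 0.589, 0.001, -0.017]
ft_force: [-0.4, -0.3, -1.3]
grip_width: 0.0131
```

```bash
python3 -c "
from h import *
go(.4847,.255,.28,198);print(bot.get_obs()['joint_pos'])
"
```

```text
t [ 37.2 -27.2   2.4] tw [   0.52   -2.4  -125.75] |d| 0.046 clk 6.475 F [-0.38 -0.34 -1.34] pos [0.4993 0.2113 0.2809] w 0.0131
[0.38114213 0.31746268 0.23625325 1.49623071 0.03418609 2.26193992]
```

send_rows(
  deltas=[
    {"translation":[0.007,-0.005,0.002],"twist":[0,0,-10.5],"grip":0},
    {"translation":[0.015,-0.01,0.002],"twist":[0,0,-21],"grip":0},
    {"translation":[0.022,-0.015,0.002],"twist":[0,0,-31.5],"grip":0},
    {"translation":[0.03,-0.02,0.002],"twist":[0,0,-42],"grip":0},
    {"translation":[0.037,-0.027,0.002],"twist":[0,0,-52.5],"grip":0},
  ],
)

```text
clock: 7.1
eef_pos: [0.4847, 0.2541, 0.2809]
tool_rot: [0.462, 0.887, 0.009, -0.015]
ft_force: [0.7, -0.3, -1.4]
grip_width: 0.0133
```

```bash
python3 -c "
from h import *
go(.4847,.255,.28,198);print(bot.get_obs()['joint_pos'])
"
```

```text
t [0.7 0.5 0.9] tw [  1.36  -1.63 -73.  ] |d| 0.001 clk 7.1 F [ 0.69 -0.34 -1.44] pos [0.4847 0.2541 0.2809] w 0.0133
[0.46378316 0.3251454  0.24712406 1.4959367  0.03446165 1.42375558]
```

send_rows(
  deltas=[
    {"translation":[0.001,0,0.001],"twist":[0.2,-0.2,-10.5],"grip":0},
    {"translation":[0.001,0,0.001],"twist":[0.4,-0.4,-21],"grip":0},
    {"translation":[0.001,0,0.001],"twist":[0.6,-0.7,-31.5],"grip":0},
    {"translation":[0.001,0,0.001],"twist":[0.8,-1.0,-42],"grip":0},
    {"translation":[0.001,0,0.001],"twist":[1.0,-1.2,-52.5],"grip":0},
  ],
)

```text
clock: 7.72
eef_pos: [0.4839, 0.254, 0.2804]
tool_rot: [0.019, 1.0, 0.002, -0.004]
ft_force: [0.5, -0.4, -1.0]
grip_width: 0.0136
```

```bash
python3 -c "
from h import *
go(.4847,.255,.28,198)
"
```

```text
t [-0.8  1.   0.4] tw [  0.34  -0.42 -20.22] |d| 0.001 clk 7.725 F [ 0.53 -0.42 -1.01] pos [0.4839 0.254  0.2804] w 0.0136
```

send_rows(
  deltas=[
    {"translation":[-0.001,0.001,0],"twist":[0.2,-0.2,-10],"grip":0},
    {"translation":[-0.001,0.001,0],"twist":[0.3,-0.4,-20.2],"grip":0},
    {"translation":[-0.001,0.001,0],"twist":[0.3,-0.4,-20.2],"grip":0},
    {"translation":[-0.001,0.001,0],"twist":[0.3,-0.4,-20.2],"grip":0},
  ],
)

```text
clock: 8.22
eef_pos: [0.4849, 0.2545, 0.2807]
tool_rot: [-0.155, 0.988, 0.0, 0.0]
ft_force: [0.5, 0.4, -2.1]
grip_width: 0.0133
```

```bash
python3 -c "
from h import *
go(.4847,.255,.28,198)
c=camera('side');cv2.imwrite('pics/s5.png',cv2.resize(c['color'][100:310,200:370],None,fx=2.8,fy=2.8,interpolation=2))
c=camera('wrist');cv2.imwrite('pics/w5.png',c['color'])
c=camera('top');cv2.imwrite('pics/t5.png',cv2.resize(c['color'][190:290,180:300],None,fx=5,fy=5,interpolation=2))
go(.4847,.255,.28,198)
"
```

```text
t [-0.   0.5  0.7] tw [ 0.05  0.01 -0.2 ] |d| 0.001 clk 8.225 F [ 0.54  0.38 -2.15] pos [0.4849 0.2545 0.2807] w 0.0133
t [0.2 0.3 0.5] tw [ 0.05 -0.   -0.11] |d| 0.001 clk 8.375 F [ 0.33 -0.26 -1.91] pos [0.4849 0.2548 0.2805] w 0.0131
```

View pics/s5.png

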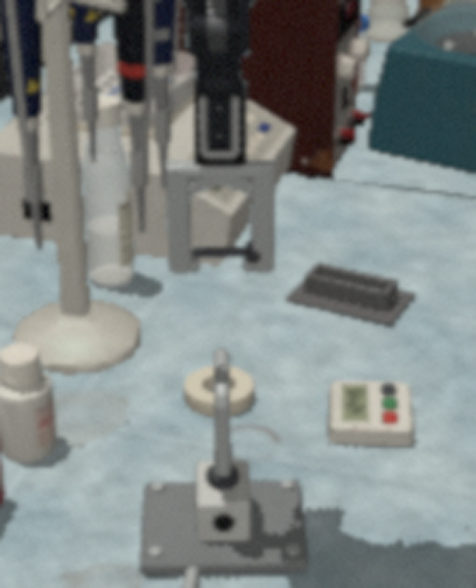

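View pics/w5.png

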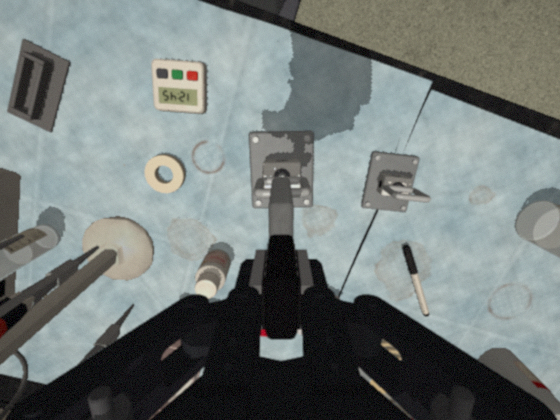

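Side view: the throat centre and the bar are both at column 221. Wrist view: the hook and eye centres are both near column 281. The alignment is good, so I'll descend to just above the highest possible contact and then feel for the bar.

send_rows(
  deltas=[
    {"translation":[0,0,0.02],"twist":[0,0,0],"grip":0},
    {"translation":[0,0,0.04],"twist":[0,0,0],"grip":0},
    {"translation":[0,0,0.056],"twist":[0,0,0],"grip":0},
    {"translation":[0,0,0.065],"twist":[0,0,0],"grip":0},
    {"translation":[0,0,0.065],"twist":[0,0,0],"grip":0},
  ],
)

```text
clock: 9.0
eef_pos: [0.4846, 0.2547, 0.215]
tool_rot: [-0.155, 0.988, 0.0, -0.001]
ft_force: [0.3, -0.8, -1.7]
grip_width: 0.0138
```

```bash
python3 -c "
from h import *
go(.4847,.255,.21,198)
c=camera('side');cv2.imwrite('pics/s6.png',cv2.resize(c['color'][140:310,220:350],None,fx=3.5,fy=3.5,interpolation=2))
for i in range(3): camera('top'); print(np.round(bot.get_obs()['ft_force'],2))
"
```

```text
t [-0.2  0.3  5. ] tw [ 0.03 -0.08 -0.13] |d| 0.005 clk 9.0 F [ 0.34 -0.84 -1.73] pos [0.4846 0.2547 0.215 ] w 0.0138
[ 0.56  0.06 -1.35]
[-0.13  0.18 -2.54]
[-0.32 -0.49 -1.55]
```

View pics/s6.png

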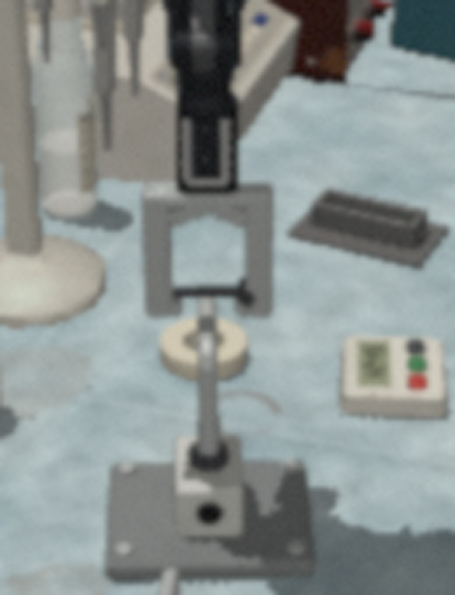

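The bar (column 207) is centred in the throat and nothing is touching yet. The baseline Fz is about -1.9 N. Now I'll feel downward.

send_rows(
  deltas=[
    {"translation":[0,0,0.0015],"twist":[0,0,0],"grip":0},
    {"translation":[0,0,0.003],"twist":[0,0,0],"grip":0},
    {"translation":[0,0,0.0045],"twist":[0,0,0],"grip":0},
    {"translation":[0,0,0.006],"twist":[0,0,0],"grip":0},
  ],
)

```text
clock: 9.7
eef_pos: [0.4853, 0.2551, 0.2102]
tool_rot: [-0.155, 0.988, 0.001, 0.001]
ft_force: [0.1, -0.2, -1.2]
grip_width: 0.0133
```

send_rows(
  deltas=[
    {"translation":[0,0,0.0015],"twist":[0,0,0],"grip":0},
    {"translation":[0,0,0.003],"twist":[0,0,0],"grip":0},
    {"translation":[0,0,0.0045],"twist":[0,0,0],"grip":0},
  ],
)

```text
clock: 10.07
eef_pos: [0.4853, 0.2551, 0.2056]
tool_rot: [-0.155, 0.988, 0.001, 0.001]
ft_force: [0.1, -0.1, -1.7]
grip_width: 0.0128
```

send_rows(
  deltas=[
    {"translation":[0,0,0.0015],"twist":[0,0,0],"grip":0},
    {"translation":[0,0,0.003],"twist":[0,0,0],"grip":0},
  ],
)

```text
clock: 10.32
eef_pos: [0.4855, 0.2552, 0.203]
tool_rot: [-0.155, 0.988, 0.001, 0.001]
ft_force: [-1.1, -1.6, 3.4]
grip_width: 0.0132
```

send_rows(
  deltas=[
    {"translation":[0,0,0],"twist":[0,0,0],"grip":0},
  ],
)

```text
clock: 10.45
eef_pos: [0.4855, 0.2551, 0.2033]
tool_rot: [-0.155, 0.988, 0.001, 0.001]
ft_force: [-1.3, 0.2, -0.3]
grip_width: 0.0134
```

```bash
python3 -c "
from h import *
c=camera('side');cv2.imwrite('pics/s7.png',cv2.resize(c['color'][140:310,220:350],None,fx=3.5,fy=3.5,interpolation=2))
for i in range(3): camera('top'); print(np.round(bot.get_obs()['ft_force'],2))
go(.4847,.255,.2,198)
"
```

```text
[-0.53 -0.    1.36]
[-1.07  0.21  0.98]
[-0.78 -0.83  1.57]
t [0.8 0.1 3.2] tw [ 0.06  0.12 -0.12] |d| 0.003 clk 10.65 F [-0.78 -0.83  1.57] pos [0.4855 0.2551 0.2032] w 0.0134
```

View pics/s7.png

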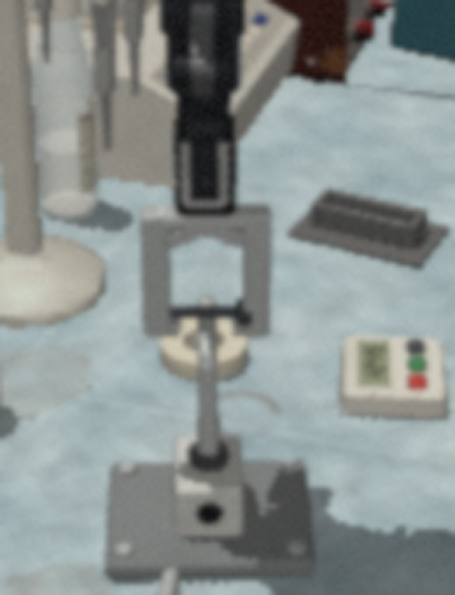

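Contact: Fz rose by about 3 N at TCP z ≈ 0.204, which puts the bar centre at about 0.129. The roof stop should therefore come at about 0.154. Pressing on.

send_rows(
  deltas=[
    {"translation":[0,0,0.0015],"twist":[0,0,0],"grip":0},
    {"translation":[0,0,0.003],"twist":[0,0,0],"grip":0},
    {"translation":[0,0,0.0045],"twist":[0,0,0],"grip":0},
  ],
)

```text
clock: 11.02
eef_pos: [0.4854, 0.2551, 0.1988]
tool_rot: [-0.155, 0.988, 0.001, 0.001]
ft_force: [-1.1, -1.6, 4.1]
grip_width: 0.0133
```

send_rows(
  deltas=[
    {"translation":[0,0,0.002],"twist":[0,0,0],"grip":0},
    {"translation":[0,0,0.004],"twist":[0,0,0],"grip":0},
    {"translation":[0,0,0.006],"twist":[0,0,0],"grip":0},
  ],
)

```text
clock: 11.4
eef_pos: [0.4862, 0.2554, 0.1933]
tool_rot: [-0.155, 0.988, 0.001, 0.002]
ft_force: [-0.7, -0.7, 5.8]
grip_width: 0.0135
```

```bash
python3 -c "
from h import *
c=camera('side');cv2.imwrite('pics/s8.png',cv2.resize(c['color'][140:310,220:350],None,fx=3.5,fy=3.5,interpolation=2))
go(.4847,.255,.157,198)
"
```

```text
t [ 1.5 -0.  36. ] tw [ 0.08  0.22 -0.12] |d| 0.036 clk 11.45 F [-0.92 -0.41  4.11] pos [0.486  0.2554 0.193 ] w 0.0136
```

View pics/s8.png

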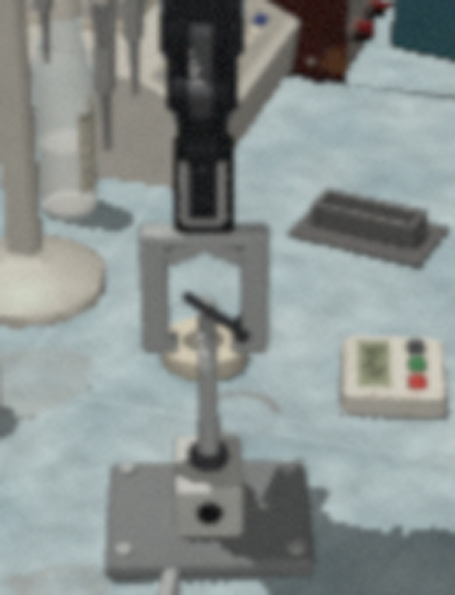

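The gate is swinging up and the load on the gauge is about 6 to 7.5 N. Continuing, with a 1.5 mm sideways correction.

send_rows(
  deltas=[
    {"translation":[0.0005,0,0.002],"twist":[0,0.1,0],"grip":0},
    {"translation":[0.001,0,0.004],"twist":[0,0.2,0],"grip":0},
    {"translation":[0.0015,0,0.006],"twist":[0,0.2,0],"grip":0},
    {"translation":[0.0015,0,0.008],"twist":[0,0.2,0],"grip":0},
  ],
)

```text
clock: 11.95
eef_pos: [0.4843, 0.2549, 0.1847]
tool_rot: [-0.155, 0.988, 0.001, -0.0]
ft_force: [-1.9, -0.2, 3.7]
grip_width: 0.013
```

send_rows(
  deltas=[
    {"translation":[0,0,0.002],"twist":[0,0,0],"grip":0},
    {"translation":[0,0,0.004],"twist":[0,0,0],"grip":0},
    {"translation":[0,0,0.006],"twist":[0,0,0],"grip":0},
    {"translation":[0,0,0.008],"twist":[0,0,0],"grip":0},
  ],
)

```text
clock: 12.45
eef_pos: [0.484, 0.2548, 0.1763]
tool_rot: [-0.155, 0.988, 0.001, -0.001]
ft_force: [-3.2, -1.3, 2.7]
grip_width: 0.0132
```

```bash
python3 -c "
from h import *
c=camera('side');cv2.imwrite('pics/s9.png',cv2.resize(c['color'][140:310,220:350],None,fx=3.5,fy=3.5,interpolation=2))
go(.4847,.255,.157,198)
"
```

```text
t [-0.9 -0.1 19. ] tw [ 0.08 -0.1  -0.11] |d| 0.019 clk 12.5 F [-3.05 -0.89  0.57] pos [0.4838 0.2547 0.176 ] w 0.0133
```

View pics/s9.png

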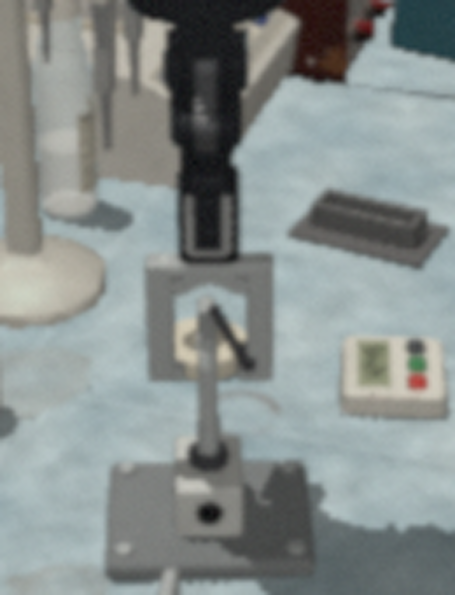

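The gate is at about 60°, the bar (column 207) is central in the throat (209), and the load is small.

send_rows(
  deltas=[
    {"translation":[0,0,0.002],"twist":[0,0,0],"grip":0},
    {"translation":[0,0,0.004],"twist":[0,0,0],"grip":0},
    {"translation":[0,0,0.006],"twist":[0,0,0],"grip":0},
    {"translation":[0,0,0.008],"twist":[0,0,0],"grip":0},
  ],
)

```text
clock: 13.0
eef_pos: [0.4837, 0.2547, 0.1676]
tool_rot: [-0.155, 0.988, 0.0, -0.001]
ft_force: [-3.0, -1.2, -0.1]
grip_width: 0.0134
```

send_rows(
  deltas=[
    {"translation":[0,0,0.0015],"twist":[0,0,0],"grip":0},
    {"translation":[0,0,0.003],"twist":[0,0,0],"grip":0},
    {"translation":[0,0,0.0045],"twist":[0,0,0],"grip":0},
    {"translation":[0,0,0.006],"twist":[0,0,0],"grip":0},
  ],
)

```text
clock: 13.5
eef_pos: [0.4848, 0.2551, 0.1617]
tool_rot: [-0.155, 0.988, 0.001, 0.0]
ft_force: [0.4, 0.0, -2.2]
grip_width: 0.013
```

send_rows(
  deltas=[
    {"translation":[0,0,0.001],"twist":[0,0,0],"grip":0},
    {"translation":[0,0,0.002],"twist":[0,0,0],"grip":0},
    {"translation":[0,0,0.003],"twist":[0,0,0],"grip":0},
  ],
)

```text
clock: 13.88
eef_pos: [0.4852, 0.2553, 0.1588]
tool_rot: [-0.155, 0.988, 0.001, 0.0]
ft_force: [0.2, -0.3, -1.4]
grip_width: 0.0133
```

```bash
python3 -c "
from h import *
c=camera('side');cv2.imwrite('pics/s10.png',cv2.resize(c['color'][140:310,220:350],None,fx=3.5,fy=3.5,interpolation=2))
go(.4847,.255,.157,198)
"
```

```text
t [ 0.3 -0.1  1.6] tw [ 0.08  0.04 -0.12] |d| 0.002 clk 13.925 F [ 0.05  0.26 -2.52] pos [0.485  0.2552 0.1586] w 0.0133
```

View pics/s10.png

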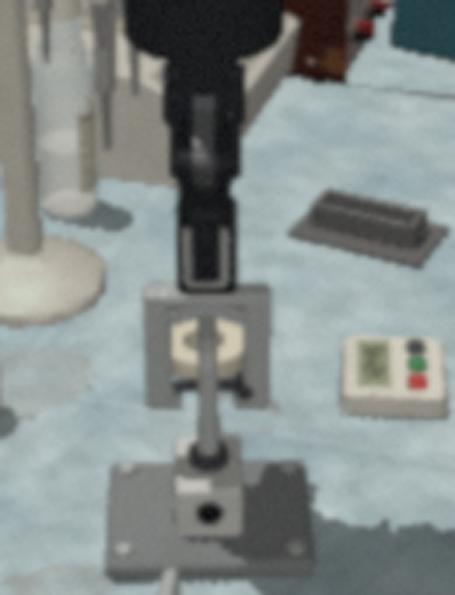

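The gate has snapped shut: it shows as a level dark bar below the cross bar at rows 380–390, and the side force is gone. Now for the tug, with the catch expected near TCP z 0.188.

send_rows(
  deltas=[
    {"translation":[0,0,-0.006],"twist":[0,0,0],"grip":0},
    {"translation":[0,0,-0.012],"twist":[0,0,0],"grip":0},
    {"translation":[0,0,-0.018],"twist":[0,0,0],"grip":0},
    {"translation":[0,0,-0.023],"twist":[0,0,0],"grip":0},
    {"translation":[0,0,-0.026],"twist":[0,0,0],"grip":0},
  ],
)

```text
clock: 14.55
eef_pos: [0.4852, 0.2552, 0.1852]
tool_rot: [-0.155, 0.988, 0.001, 0.001]
ft_force: [-0.6, -0.3, -0.6]
grip_width: 0.0134
```

send_rows(
  deltas=[
    {"translation":[0,0,-0.001],"twist":[0,0,0],"grip":0},
    {"translation":[0,0,-0.002],"twist":[0,0,0],"grip":0},
  ],
)

```text
clock: 14.8
eef_pos: [0.4851, 0.2552, 0.1871]
tool_rot: [-0.155, 0.988, 0.001, 0.0]
ft_force: [-0.3, 0.1, -3.2]
grip_width: 0.0132
```

send_rows(
  deltas=[
    {"translation":[0,0,-0.0007],"twist":[0,0,0],"grip":0},
    {"translation":[0,0,-0.001],"twist":[0,0,0],"grip":0},
  ],
)

```text
clock: 15.05
eef_pos: [0.4849, 0.2551, 0.1878]
tool_rot: [-0.155, 0.988, 0.001, 0.0]
ft_force: [0.4, 0.0, -3.0]
grip_width: 0.013
```

send_rows(
  deltas=[
    {"translation":[0,0,-0.0007],"twist":[0,0,0],"grip":0},
    {"translation":[0,0,-0.001],"twist":[0,0,0],"grip":0},
  ],
)

```text
clock: 15.3
eef_pos: [0.4848, 0.255, 0.1882]
tool_rot: [-0.155, 0.988, 0.001, -0.0]
ft_force: [1.7, 1.0, -7.4]
grip_width: 0.0137
```

send_rows(
  deltas=[
    {"translation":[0,0,-0.0005],"twist":[0,0,0],"grip":0},
  ],
)

```text
clock: 15.42
eef_pos: [0.4848, 0.255, 0.1882]
tool_rot: [-0.155, 0.988, 0.001, -0.0]
ft_force: [2.1, -0.2, -6.8]
grip_width: 0.0133
```

The gate has caught: Fz is -7 N against the -1.9 N baseline. I'll hold the pull.

send_rows(
  deltas=[
    {"translation":[0,0,-0.0007],"twist":[0,0,0],"grip":0},
    {"translation":[0,0,-0.0007],"twist":[0,0,0],"grip":0},
    {"translation":[0,0,-0.0007],"twist":[0,0,0],"grip":0},
    {"translation":[0,0,-0.0007],"twist":[0,0,0],"grip":0},
  ],
)

```text
clock: 15.92
eef_pos: [0.4847, 0.255, 0.1884]
tool_rot: [-0.155, 0.988, 0.0, -0.001]
ft_force: [2.1, 2.3, -10.1]
grip_width: 0.0134
```

send_rows(
  deltas=[
    {"translation":[0,0,-0.0007],"twist":[0,0,0],"grip":0},
    {"translation":[0,0,-0.0007],"twist":[0,0,0],"grip":0},
    {"translation":[0,0,-0.0007],"twist":[0,0,0],"grip":0},
    {"translation":[0,0,-0.0007],"twist":[0,0,0],"grip":0},
  ],
)

```text
clock: 16.42
eef_pos: [0.4846, 0.2549, 0.1886]
tool_rot: [-0.155, 0.988, 0.0, -0.001]
ft_force: [4.1, 2.2, -16.0]
grip_width: 0.0135
```

```bash
python3 -c "
from h import *
c=camera('side');cv2.imwrite('pics/s11.png',cv2.resize(c['color'][140:310,220:350],None,fx=3.5,fy=3.5,interpolation=2))
go(.4847,.255,.156,198)
"
```

```text
t [-0.2 -0.  32.7] tw [ 0.05 -0.11 -0.12] |d| 0.033 clk 16.475 F [  2.83   1.31 -16.27] pos [0.4846 0.2549 0.1887] w 0.0131
```

View pics/s11.png

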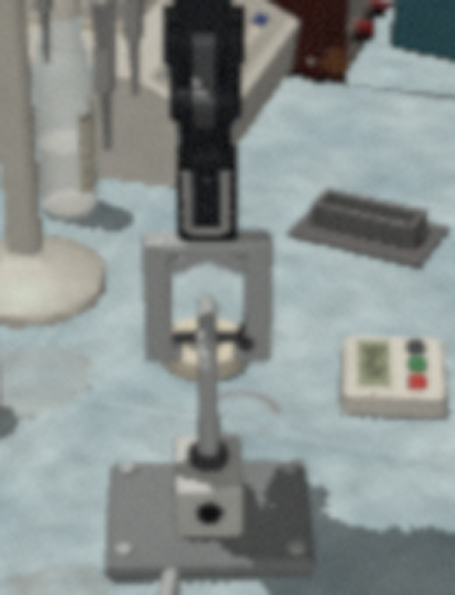

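The gate is level and the cross bar is held above it. The pull has climbed to about 14 N and been held for over a second, so that is proven. Lowering.

send_rows(
  deltas=[
    {"translation":[0,0,0.006],"twist":[0,0,0],"grip":0},
    {"translation":[0,0,0.013],"twist":[0,0,0],"grip":0},
    {"translation":[0,0,0.02],"twist":[0,0,0],"grip":0},
    {"translation":[0,0,0.027],"twist":[0,0,0],"grip":0},
    {"translation":[0,0,0.031],"twist":[0,0,0],"grip":0},
  ],
)

```text
clock: 17.1
eef_pos: [0.4843, 0.2548, 0.1571]
tool_rot: [-0.155, 0.988, 0.0, -0.001]
ft_force: [-0.2, -0.4, -2.2]
grip_width: 0.0136
```

send_rows(
  deltas=[
    {"translation":[0,0,0.0005],"twist":[0,0,0],"grip":0},
    {"translation":[0,0,0.001],"twist":[0,0,0],"grip":0},
  ],
)

```text
clock: 17.35
eef_pos: [0.4844, 0.2548, 0.1562]
tool_rot: [-0.155, 0.988, 0.0, -0.001]
ft_force: [0.8, 0.0, -1.9]
grip_width: 0.0132
```

```bash
python3 -c "
from h import *
go(.4847,.255,.1545,198)
"
```

```text
t [-0.4  0.1  1.7] tw [ 0.05 -0.14 -0.12] |d| 0.002 clk 17.35 F [ 0.82  0.04 -1.92] pos [0.4844 0.2548 0.1562] w 0.0132
```

send_rows(
  deltas=[
    {"translation":[-0.0003,0,0.0005],"twist":[0,-0.1,0],"grip":0},
    {"translation":[-0.0003,0,0.001],"twist":[0,-0.1,0],"grip":0},
  ],
)

```text
clock: 17.6
eef_pos: [0.4847, 0.255, 0.1553]
tool_rot: [-0.155, 0.988, 0.0, -0.0]
ft_force: [-0.5, -0.7, -1.5]
grip_width: 0.0133
```

send_rows(
  deltas=[
    {"translation":[0,0,0.0005],"twist":[0,0,0],"grip":0},
    {"translation":[0,0,0.001],"twist":[0,0,0],"grip":0},
  ],
)

```text
clock: 17.85
eef_pos: [0.4848, 0.255, 0.1544]
tool_rot: [-0.155, 0.988, 0.0, -0.0]
ft_force: [0.1, 0.4, -2.2]
grip_width: 0.0135
```

send_rows(
  deltas=[
    {"translation":[0,0,0.0005],"twist":[0,0,0],"grip":0},
    {"translation":[0,0,0.0005],"twist":[0,0,0],"grip":0},
  ],
)

```text
clock: 18.1
eef_pos: [0.4848, 0.2551, 0.1539]
tool_rot: [-0.155, 0.988, 0.0, -0.0]
ft_force: [-0.4, -1.0, -1.9]
grip_width: 0.0135
```

send_rows(
  deltas=[
    {"translation":[0,0,0.0005],"twist":[0,0,0],"grip":0},
    {"translation":[0,0,0.0005],"twist":[0,0,0],"grip":0},
  ],
)

```text
clock: 18.35
eef_pos: [0.485, 0.2551, 0.1537]
tool_rot: [-0.155, 0.988, 0.001, 0.0]
ft_force: [-0.1, 0.9, -0.4]
grip_width: 0.0136
```

```bash
python3 -c "
from h import *
f=[]
for i in range(4): c=camera('side'); f.append(np.round(bot.get_obs()['ft_force'],2))
print(f)
cv2.imwrite('pics/s12.png',cv2.resize(c['color'][140:310,220:350],None,fx=3.5,fy=3.5,interpolation=2))
go(.4847,.255,.1535,198)
"
```

```text
[array([ 0.01, -0.01,  0.17]), array([-0.12,  1.03,  0.08]), array([-0.28,  0.08,  1.3 ]), array([-0.23, -0.33,  1.25])]
t [ 0.4 -0.   0.2] tw [ 0.06  0.04 -0.12] |d| 0.0 clk 18.55 F [-0.23 -0.33  1.25] pos [0.4851 0.2551 0.1537] w 0.0131
```

View pics/s12.png

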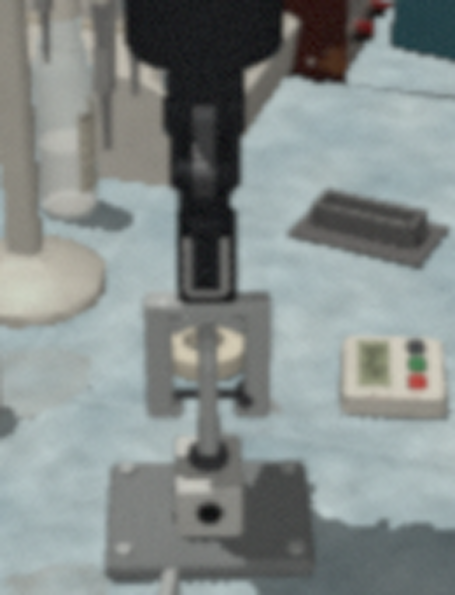

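The roof is resting on the bar: it now carries the weight, with Fz at 0 to +1 N. The hook is upright and centred. I'll open gradually.

send_rows(
  deltas=[
    {"translation":[0,0,0],"twist":[0,0,0],"grip":0.2},
    {"translation":[0,0,0],"twist":[0,0,0],"grip":0.25},
    {"translation":[0,0,0],"twist":[0,0,0],"grip":0.3},
    {"translation":[0,0,0],"twist":[0,0,0],"grip":0.4},
    {"translation":[0,0,0],"twist":[0,0,0],"grip":0.5},
  ],
)

```text
clock: 19.18
eef_pos: [0.485, 0.2551, 0.1536]
tool_rot: [-0.155, 0.988, 0.001, 0.0]
ft_force: [-0.7, 0.2, 0.7]
grip_width: 0.0427
```

```bash
python3 -c "
from h import *
c=camera('side')
cv2.imwrite('pics/s13.png',cv2.resize(c['color'][140:310,220:350],None,fx=3.5,fy=3.5,interpolation=2))
c=camera('wrist');cv2.imwrite('pics/w13.png',c['color'])
go(.4847,.255,.26,198)
"
```

```text
t [ 3.000e-01  1.000e-01 -1.063e+02] tw [ 0.06  0.04 -0.12] |d| 0.106 clk 19.275 F [0.2  0.64 0.34] pos [0.4851 0.2552 0.1537] w 0.0429
```

View pics/s13.png

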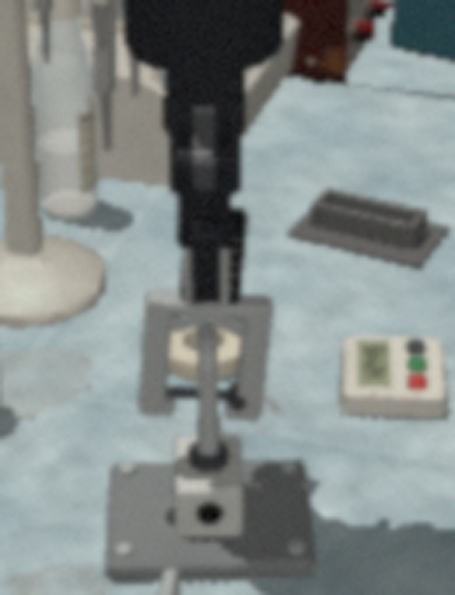

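View pics/w13.png

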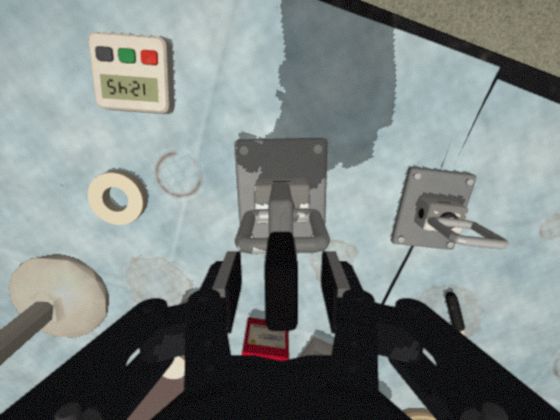

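The hook is released and hanging, with both pads clear of the tab. It is rocking slightly. I'll retreat straight up.

send_rows(
  deltas=[
    {"translation":[0,0,-0.015],"twist":[0,0,0],"grip":0.6},
    {"translation":[0,0,-0.04],"twist":[0,0,0],"grip":0.6},
    {"translation":[0,0,-0.07],"twist":[0,0,0],"grip":0.6},
    {"translation":[0,0,-0.1],"twist":[0,0,0],"grip":0.6},
    {"translation":[0,0,-0.13],"twist":[0,0,0],"grip":0.6},
  ],
)

```text
clock: 19.9
eef_pos: [0.4851, 0.255, 0.286]
tool_rot: [-0.155, 0.988, 0.001, 0.001]
ft_force: [0.6, -0.4, -0.1]
grip_width: 0.0512
```

send_rows(
  deltas=[
    {"translation":[0,0,0],"twist":[0,0,0],"grip":0.6},
    {"translation":[0,0,0],"twist":[0,0,0],"grip":0.6},
    {"translation":[0,0,0],"twist":[0,0,0],"grip":0.6},
    {"translation":[0,0,0],"twist":[0,0,0],"grip":0.6},
    {"translation":[0,0,0],"twist":[0,0,0],"grip":0.6},
  ],
)

```text
clock: 20.52
eef_pos: [0.4849, 0.2549, 0.2853]
tool_rot: [-0.155, 0.988, 0.001, 0.0]
ft_force: [-0.1, 0.3, -0.1]
grip_width: 0.0513
```

send_rows(
  deltas=[
    {"translation":[0,0,0],"twist":[0,0,0],"grip":0.6},
    {"translation":[0,0,0],"twist":[0,0,0],"grip":0.6},
    {"translation":[0,0,0],"twist":[0,0,0],"grip":0.6},
    {"translation":[0,0,0],"twist":[0,0,0],"grip":0.6},
    {"translation":[0,0,0],"twist":[0,0,0],"grip":0.6},
  ],
)

```text
clock: 21.15
eef_pos: [0.4849, 0.2549, 0.2854]
tool_rot: [-0.155, 0.988, 0.001, 0.0]
ft_force: [1.0, 0.2, 0.3]
grip_width: 0.0511
```

```bash
python3 -c "
from h import *
a=[]
for i in range(4):
    c=camera('side'); a.append(cv2.resize(c['color'][190:310,235:315],None,fx=2.4,fy=2.4,interpolation=2))
cv2.imwrite('pics/s14.png',np.hstack(a))
c=camera('top');cv2.imwrite('pics/t14.png',c['color'])
go(.4847,.255,.26,198)
"
```

```text
t [ 0.1  0.1 25.4] tw [ 0.06  0.05 -0.12] |d| 0.025 clk 21.4 F [ 0.78 -0.34  0.7 ] pos [0.4848 0.2549 0.2854] w 0.0515
```

View pics/s14.png

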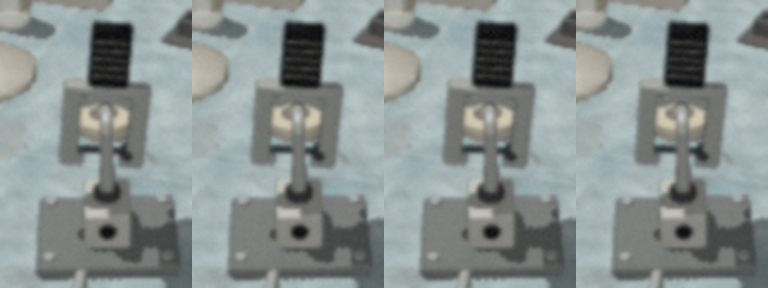

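View pics/t14.png

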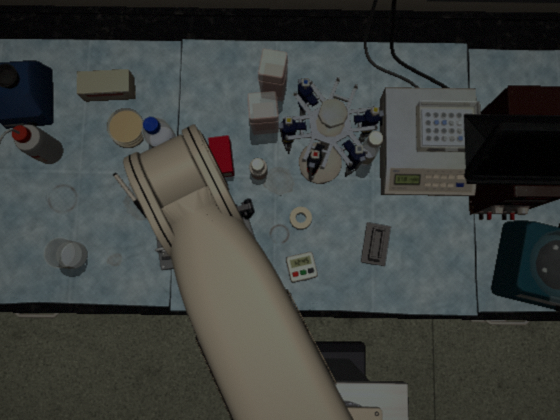

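The hook hangs on the bar with a small lean of 3° or so. I'll wait a little and check whether it is settling.

send_rows(
  deltas=[
    {"translation":[0,0,0],"twist":[0,0,0],"grip":0.6},
    {"translation":[0,0,0],"twist":[0,0,0],"grip":0.6},
    {"translation":[0,0,0],"twist":[0,0,0],"grip":0.6},
    {"translation":[0,0,0],"twist":[0,0,0],"grip":0.6},
    {"translation":[0,0,0],"twist":[0,0,0],"grip":0.6},
  ],
)

```text
clock: 22.02
eef_pos: [0.4848, 0.2549, 0.2853]
tool_rot: [-0.155, 0.988, 0.001, 0.0]
ft_force: [0.0, 0.7, -0.7]
grip_width: 0.0512
```

send_rows(
  deltas=[
    {"translation":[0,0,0],"twist":[0,0,0],"grip":0.6},
    {"translation":[0,0,0],"twist":[0,0,0],"grip":0.6},
    {"translation":[0,0,0],"twist":[0,0,0],"grip":0.6},
    {"translation":[0,0,0],"twist":[0,0,0],"grip":0.6},
    {"translation":[0,0,0],"twist":[0,0,0],"grip":0.6},
  ],
)

```text
clock: 22.65
eef_pos: [0.4848, 0.2549, 0.2854]
tool_rot: [-0.155, 0.988, 0.001, 0.0]
ft_force: [0.3, 0.4, 0.7]
grip_width: 0.0513
```

```bash
python3 -c "
from h import *
a=[]
for i in range(2):
    c=camera('side'); g=c['color'].max(2)[190:230,262:300]; m=(g<60).astype(np.uint8)
    k,l,st,ce=cv2.connectedComponentsWithStats(m); j=1+np.argmax(st[1:,4]); ys,xs=np.where(l==j)
    print(st[j],ce[j]+[262,190],cv2.fitLine(np.stack([xs,ys],1).astype(np.float32),2,0,.01,.01).ravel())
cv2.imwrite('pics/s15.png',cv2.resize(c['color'][185:285,240:310],None,fx=6,fy=6,interpolation=2))
T=R.from_euler('z',18,degrees=True).as_matrix()
u,v=[proj(c,T@np.array([0,0,z])+[.485,.255,0]) for z in(.15,.2)]
print('vertical dir here',(v-u)/np.linalg.norm(v-u))
c=camera('wrist');cv2.imwrite('pics/w15.png',c['color']);go(.4847,.255,.26,198)
"
```

```text
[ 11  10  17  27 396] [280.6540404  212.51262626] [ 0.09261366 -0.99570215 18.654041   22.512627  ]
[ 11  10  17  27 395] [280.63291139 212.47848101] [ 0.09570408 -0.99540985 18.632912   22.478481  ]
vertical dir here [-0.01027327 -0.99994723]
t [ 0.1  0.1 25.3] tw [ 0.06  0.05 -0.12] |d| 0.025 clk 22.8 F [ 1.4  -0.17  0.63] pos [0.4848 0.2549 0.2853] w 0.0512
```

View pics/s15.png

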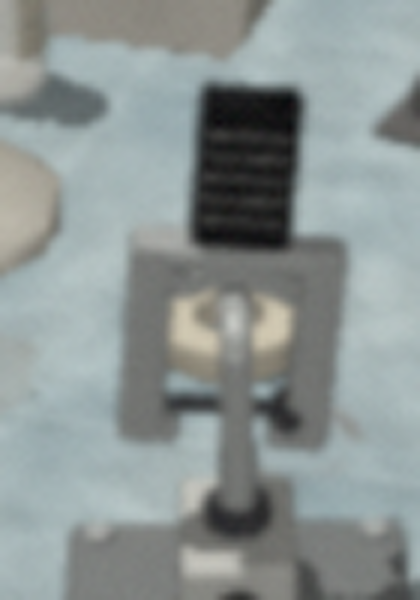

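View pics/w15.png

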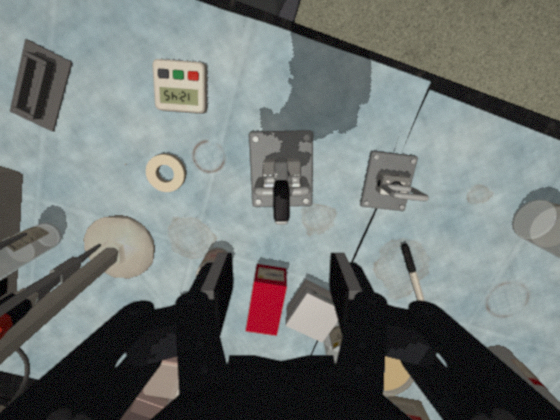

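```bash
python3 -c "
from h import *
c=camera('side');s=np.deg2rad(18);ax=np.array([np.cos(s),np.sin(s),0])
B=np.array([.485,.255,.129])
for a in(-8,-6,-4,-2,0,2):
    r=np.deg2rad(a)
    f=lambda x,z:((proj(c,B+ax*(x*np.cos(r)+z*np.sin(r))+[0,0,z*np.cos(r)-x*np.sin(r)])-[240,185])*6).round(0)
    print(a,'tab TL,TR,BL,BR',f(.015,.0675),f(-.015,.0675),f(.015,.0175),f(-.015,.0175),'feet',f(.032,-.054),f(-.032,-.054))
"
```

```text
-8 tab TL,TR,BL,BR [216.  77.] [321.  89.] [194. 227.] [296. 238.] feet [110. 420.] [318. 443.]
-6 tab TL,TR,BL,BR [208.  78.] [313.  87.] [192. 228.] [294. 237.] feet [116. 424.] [325. 441.]
-4 tab TL,TR,BL,BR [199.  79.] [305.  85.] [190. 230.] [292. 235.] feet [121. 427.] [331. 438.]
-2 tab TL,TR,BL,BR [191.  80.] [296.  83.] [188. 231.] [290. 233.] feet [128. 431.] [338. 435.]
0 tab TL,TR,BL,BR [183.  82.] [288.  81.] [186. 232.] [288. 232.] feet [134. 434.] [344. 433.]
2 tab TL,TR,BL,BR [174.  84.] [280.  80.] [184. 234.] [286. 230.] feet [140. 437.] [350. 429.]
```

The hook is steady at about 4° from vertical. It balances just below the bar, so that is friction in the roof. Everything else stands where it was, so I'm handing in.

```bash
python3 -c "
from h import *
print(bot.job_done(), bot.get_obs()['clock'])"
```

```text
the job is handed in; nothing more can be done
the job is handed in; nothing more can be done
```

The hook is hanging by itself on the cross bar of the larger stand, with the gate shut behind the bar. The job was handed in at about 23 s.

- **Pressing on:** I felt the bar at about z = 0.129 m. The gate gave way at 6 to 7.5 N on the gauge and was seen shut behind the bar.
- **Tug:** The gate caught about where expected, near TCP z = 0.188 m. I pulled for over a second. I meant to pull only a few newtons, but the pull climbed from about 5 N to 14 N net. The highest gauge load I read was about 14 N, against the 25 N limit. The force was read only at the end of each move, so a brief higher value between readings would not show.
- **Joint limit:** On the first approach joint 6 reached 3.1406 rad, right at its 3.14 range limit, and the move stopped short. I turned the hook half a turn the other way above the stand and carried on.
- **Last checks:** The gripper is about 13 cm above its release position and touching nothing. The tape, timer and rest looked unmoved.
- **Not perfect:** The hook was steady but leaned about 4° from vertical. That is probably friction in the roof, and I left it rather than risk handling it again.

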